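Back off the knurled cap of a pressure vessel by two turns

ROBOT

A 6-joint arm with a two-finger parallel gripper is mounted at the origin on the work surface. World frame = base frame: x ahead of the robot, y to its left, z up, the work surface at z = 0. Lengths are in mm, angles in rad, forces in N, time in s.
With the tool pointing down it reaches from about 400 to 925 mm from the base axis. Payload 12.5 kg.
Tool frame: the origin (TCP) lies at the very end of the fingers, on their centre line; the grasp point (between the pads) lies 19 mm behind it (env.grasp_offset is the distance from the TCP to the grasp point, in mm); z points along the fingers, y is the direction in which the jaws open and shut (so a half turn about z gives the same grasp; the last joint's range is limited). The gripper opens to 95 mm and grips with 3 to 60 N. Pads are 20 mm wide; open, the fingers measure 119 mm over their backs; the gripper's body (75 mm by 180 mm) begins 59 mm behind the grasp point.
Start: joints at [-1.412, 0.491, 1.559, -0, 1.092, -0.106], TCP at [163.595, -603.227, 214.661] pointing down, gripper open.
Joint ranges: [-3.1, 3.1], [-0.84, 2.19], [0.05, 2.79], [-1.13, 4.28], [0.06, 2.93], [-2.69, 2.69]. Speed limits (rad/s): [2.22, 2.22, 2.79, 3.14, 3.14, 3.14].

INTERFACE

Orientations are given as [roll, pitch, yaw] about the fixed x, y, z axes, in that order (R = Rz(yaw) Ry(pitch) Rx(roll)).
In Python, from cell import env gives the robot as it stands. The module is installed in compiled form; this text tells all that it offers.
- The arm moves only by the shell command python3 -m pendant 'ROWS'. ROWS is JSON, one flat list of numbers, 5 for each row, row after row: the shift along the tool's x, y, z as a fraction of full scale, then the turn about the tool's z as a fraction of full scale, then the gripper's target within -1 to 1 (shut at 1, half-way at 0, fully open at -1). In form: [x, y, z, turn, grip, x, y, z, turn, grip, ...]. A call has 1 to 10 rows; each row shifts and turns the commanded pose from where the row before left it, along the tool's axes as they then stand; what a row does not reach is not made up. Full scale, the value 1, is 0.4 m for a shift and 180 degrees for a turn. A row lasts 1/8 s, in which the tool goes at most 62.5 mm and 10.7 degrees, less where a joint would pass 70% of its speed; a pose out of reach is approached as far as the arm can. A call with a number of a shift or a turn outside -1 to 1 is refused whole. A call with a gripper value outside its range is refused whole. The fingers move at their own pace and stop on an object; the grip force is fixed at half the most. Time passes only in rows, so rows that do not move let the fingers close. It gives the time, the measured TCP pose, the force and the opening at its end, in the units of the state.
- env.state(): the state, without advancing time (a new reading comes with each control period).
- env.read_camera(name): name is "side" or "top" or "wrist"; returns the picture (384x512x3 uint8, red, green, blue); there is no depth.
- env.camera_model(name): a dict with "fx", "fy", "cx", "cy" (pixels), "k1" (the pictures are not rectified: a ray, as slopes to the right and down, at radius r is drawn at 1 + k1 r^2 times it, then the intrinsics apply), "view" (4x4, takes a point from world to camera coordinates); the wrist camera has in their place "tool_from_camera" (4x4, takes a point from camera to tool coordinates, whose origin is the TCP and whose axes are the flange's). Camera axes: x right, y down, z forward; pixel columns grow to the right and rows downward; lengths in mm; the calibration is good to about 2 mm. A picture is of the moment at which its call begins: read the wrist's pose just before it. camera_model takes no time and is no camera call.
- env.job_done(): hands the job in, once; it reports no verdict.
Trained networks look in the newest picture that a camera, given by its name, has taken for a name from the list of things; names that differ only in an ending like _2 or _b are one class to them, and where a whole thing is asked for, a point or a joint stands for the part that bears it (a point fixed in the world has none). Each returns a list of dicts, best first, with "confidence" (0 to 1); they miss things now and then, are a little off and sometimes report something else, mostly with a low value. They report only what shows in the picture. A call takes as long as a camera call.
- env.masks_of(thing, camera): "region" (384x512 bool, what is visible of it).
- env.landmark_of(thing, camera): "xyz" ([x, y, z] in mm, in world coordinates, good to about 4 mm: a listed point, or the origin of a listed thing).
The state is a dict: "t": time; "joints": joint angles; "qvel": joint speeds; "tau": joint torques, N m; "eef_pos": TCP position; "tcp_rot": TCP orientation; "ft_force": force on the tool from outside, world axes, zero at the start; "moment": the same for the moment, N m; "opening": opening from 0.0 (shut) to 1.0 (fully open).
Only numpy, scipy, OpenCV 4.12 (cv2) and the standard library are available. Lean on these libraries where they do the work, as an engineer would, in place of code of your own. Each camera call takes 0.05 s, during which the arm holds its last target.

TASK

The cooled steel pressure vessel in the bench holder must be vented: its knurled screw cap is already cracked loose by part of a turn. Roll a fingertip round the knurled rim, never pressing down on the cap's top, and unscrew the cap anticlockwise until it stands two full turns from tight (tight is where its red line first met the black line on the head, so the lines meet again there for the second time), then let go of it. Lift nothing, keep the vessel seated in its holder, do not unscrew the cap much beyond the two turns, and leave the liner cup, wooden case, timer and hook spanner where they are.

Things in the scene. Friction and masses are not known exactly. Their poses are not given: they have to be found in the camera images.
- cap_turn (a joint): turn of the screw cap on the vessel, rad: 0 = tight (red line at the black line), grows anticlockwise seen from above (unscrewing); 6.283 = one full turn, 12.566 = two full turns. Right-hand thread: the cap rises 3 mm a turn. It turns with a light, even drag of 0.08 N m (about 2 N along the rim), has no spring and stays where it is left. At the start it reads 0.2 to 1.3
- cap_centre (a point): point on the upright axis of the cap at mid height of its knurled rim; rises with the cap. The rim is a cylinder 92 mm in diameter and 35 mm high (17.5 mm above and below this point), steel with good grip: two knurled bands and between them a plain band with six small dark spanner holes, free all the way round. At tight the rim reaches from 114 to 149 mm above the bench. The cap's flat top, 86 mm in diameter, lies 3 mm above the rim's upper edge
- cap: the bright steel knurled screw cap, origin on its axis at its lower edge, 17.5 mm below cap_centre; z up, x points towards the red line
- cap_top: flat round top face plate of the cap, 86 mm in diameter and 3 mm thick, turning with the cap; origin on the axis at its underside. Not to be pressed on
- cap_mark (a point): outer end of the red line on the cap's top, 43 mm from the axis; the line runs radially from 28 to 43 mm and on down the rim, 6 mm wide
- head_mark (a point): outer end (24 mm from the axis) of the black radial line on the vessel's head, the aluminium disc 54 mm in diameter that stands still in the middle of the cap, 10 mm above the cap's top at tight
- vessel: stainless pressure vessel, loose in the holder, 3.7 kg with cap: hexagonal foot 72 mm across flats and 34 mm high, round body 84 mm in diameter up to 100 mm, then threaded neck with the cap, head and a brass plug 18 mm in diameter that tops out at 163 mm. Origin at the centre of its underside, z up, x towards the black line. A side push on the rim of up to about 10 N leaves it standing firm; more makes it rock in its play
- holder: grey steel plate 150 x 150 x 12 mm bolted to the bench, with a dark hexagonal socket wall up to 42 mm above the bench that keeps the vessel from turning (1 mm play); origin under its centre on the bench. Vessel stands on the plate, 12 mm above the bench
- liner: empty white plastic liner cup, 58 mm in diameter, 85 mm high, origin at the centre of its underside; bystander
- case: closed pale wooden case 80 x 90 x 70 mm with a steel catch, origin at the centre of its underside; bystander
- timer: white round wind-up timer 66 mm in diameter, 31 mm high, origin at the centre of its underside; bystander
- spanner: dark steel hook spanner 8 mm thick lying flat, about 225 mm long: origin on the handle's middle line on the bench, handle towards its -x, hook towards +x; bystander

How it is judged:
By the outcome, as a careful person would: the job done as asked, in the order asked, and still so for the second after the job is handed in, with the robot touching nothing.
It also fails if it takes over 72 s, if anything falls off the work surface, if the arm or the gripper's body presses on something with over 40 N, if the wrist force passes 120 N, or if a joint passes its speed limit or range.

## Working session

There is one attempt and no reset: what is moved stays moved. The work goes in short steps, Python scripts to look and compute and a shell command to move; the robot and the scene stay as the last step left them, time stands still between calls to the robot, and variables do not carry over. Pictures are saved under pics/ and viewed, and the job is handed in when it is done.

```bash
mkdir -p pics; ls
python3 - <<'E'
from cell import env
import cv2, numpy as np
print(env.state())
for n in ["side","top","wrist"]:
    im=env.read_camera(n); cv2.imwrite(f"pics/{n}0.png",im[:,:,::-1])
    m=env.camera_model(n); print(n,{k:(np.round(v,3).tolist() if not np.isscalar(v) else v) for k,v in m.items()})
    for th in ["cap_centre","cap_mark","head_mark","vessel","holder","liner","case","timer","spanner"]:
        r=env.landmark_of(th,n)
        print(th,[(np.round(d["xyz"],1).tolist(),round(d["confidence"],2)) for d in r[:2]])
print(env.state()["t"])
E
```

```text
pics
{'t': 0.0, 'joints': array([-1.41158981e+00,  4.91566156e-01,  1.55946239e+00, -9.81050176e-06,
        1.09169578e+00, -1.05594124e-01]), 'qvel': array([-3.94200029e-04,  1.33260267e-05,  1.75214180e-03, -5.21687309e-04,
       -4.77919289e-05, -1.68799220e-03]), 'tau': array([ 3.71142247e-03, -6.12636638e+01, -2.58177102e+01,  6.93826843e-02,
        4.82260936e-02, -6.53404823e-05]), 'eef_pos': array([ 163.55644346, -602.96145232,  214.05319575]), 'tcp_rot': array([-3.14046637e+00, -1.10623379e-04,  2.64805102e-01]), 'ft_force': array([0.34930458, 0.68750049, 0.41751121]), 'moment': array([-0.04275809,  0.02020659, -0.05747359]), 'opening': 1.0009870684263642}
side {'fx': 372.29466219868897, 'fy': 372.29466219868897, 'cx': 249.60093017515337, 'cy': 190.1066726034734, 'k1': -0.11967211173150902, 'view': [[-0.956, -0.295, -0.009, 534.895], [-0.18, 0.607, -0.774, 169.129], [0.233, -0.738, -0.634, 950.312], [0.0, 0.0, 0.0, 1.0]]}
cap_centre [([534.3, -12.9, 133.8], 0.79), ([447.6, 315.3, 2.7], 0.43)]
cap_mark [([570.0, 4.5, 154.9], 0.69)]
head_mark [([554.7, -22.3, 160.7], 0.96),
[... 583 characters left out ...]
 9.6, 150.4], 0.66)]
head_mark [([554.0, -17.6, 162.0], 0.66), ([647.8, -327.1, -0.6], 0.31)]
vessel []
holder [([532.2, -15.0, 3.3], 0.87), ([570.9, 12.9, 151.6], 0.34)]
liner []
case [([638.5, 324.0, -0.2], 0.75)]
timer [([450.4, 309.7, -1.6], 0.95)]
spanner [([422.7, -312.3, -2.2], 0.84), ([536.3, -11.7, 14.6], 0.74)]
wrist {'fx': 286.6831394770812, 'fy': 286.6831394770812, 'cx': 253.86181470093038, 'cy': 185.36706473358754, 'k1': 0.018740299286679567, 'tool_from_camera': [[-0.001, -0.963, -0.269, 75.59], [1.0, -0.001, -0.001, 0.356], [0.001, -0.269, 0.963, -169.843], [0.0, 0.0, 0.0, 1.0]]}
cap_centre []
cap_mark []
head_mark []
vessel []
holder []
liner []
case []
timer []
spanner []
1.5
```

View pics/top0.png

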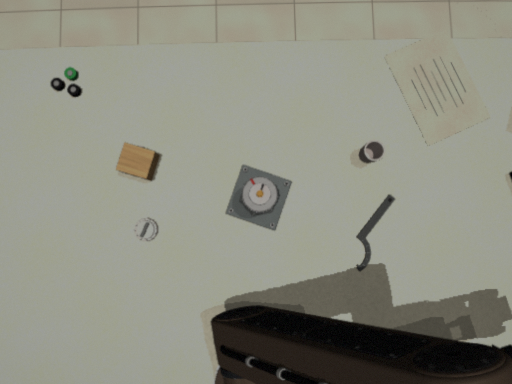

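View pics/side0.png

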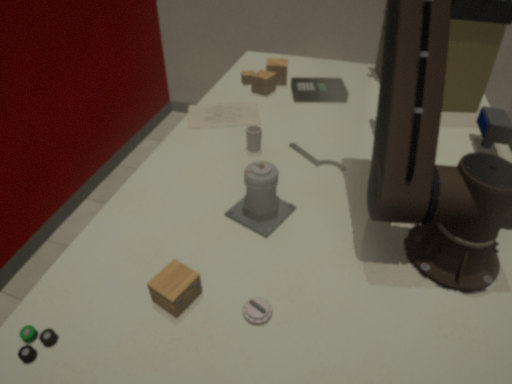

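```bash
python3 -m pendant '[0,0,0,0.0422,1, 0,0,0,0.0422,1, 0,0,0,0,1, 0,0,0,0,1]'
```

```text
t: 2.0
eef_pos: [163.6, -603.2, 214.6]
tcp_rot: [3.142, -0.0, 0.003]
ft_force: [1.2, 0.1, -0.4]
opening: 0.635
```

```bash
python3 -m pendant '[0.0925,-0.12,0,0,1, 0.0925,-0.12,0,0,1, 0.0925,-0.12,0,0,1, 0.0925,-0.12,0,0,1, 0.0925,-0.12,0,0,1, 0.0925,-0.12,0,0,1, 0.0925,-0.12,0,0,1, 0.0925,-0.12,0,0,1, 0.0925,-0.12,0,0,1, 0.0925,-0.12,0,0,1]'
```

```text
t: 3.25
eef_pos: [534.9, -121.6, 214.9]
tcp_rot: [3.141, -0.001, 0.002]
ft_force: [-0.5, -0.6, 0.4]
opening: 0.007
```

Run:
```python
from cell import env
import cv2, numpy as np
s=env.state();print(s["eef_pos"],s["joints"])
for n in ["wrist","top","side"]:
    im=env.read_camera(n); cv2.imwrite(f"pics/{n}1.png",im[:,:,::-1])
    for th in ["cap_centre","cap_mark","head_mark","vessel"]:
        r=env.landmark_of(th,n)
        print(n,th,[(np.round(d["xyz"],1).tolist(),round(d["confidence"],2)) for d in r[:2]])
a=[env.state() for _ in range(3)]
print([x["ft_force"] for x in a])
```

```text
[ 534.87220187 -121.56787521  214.85532381] [-3.43852499e-01  3.82042210e-01  1.74764581e+00 -1.62161817e-04
  1.01129270e+00  1.22491871e+00]
wrist cap_centre []
wrist cap_mark [([574.2, 8.9, 148.1], 0.98)]
wrist head_mark [([555.5, -23.3, 164.9], 0.7)]
wrist vessel [([534.0, -13.5, 14.8], 0.65)]
top cap_centre [([535.4, -18.3, 130.3], 0.81)]
top cap_mark [([572.6, 12.0, 149.1], 0.66)]
top head_mark [([556.6, -18.2, 161.4], 0.91)]
top vessel [([535.5, -15.5, 10.3], 0.72)]
side cap_centre [([532.2, -12.5, 118.6], 0.28)]
side cap_mark [([571.6, 5.2, 151.9], 0.61)]
side head_mark [([556.1, -20.5, 162.2], 0.96), ([533.4, -15.0, 114.6], 0.49)]
side vessel [([530.3, -13.2, 13.4], 0.62)]
[array([0.09729   , 1.27078742, 0.96009756]), array([0.09729   , 1.27078742, 0.96009756]), array([0.09729   , 1.27078742, 0.96009756])]
```

View pics/wrist1.png

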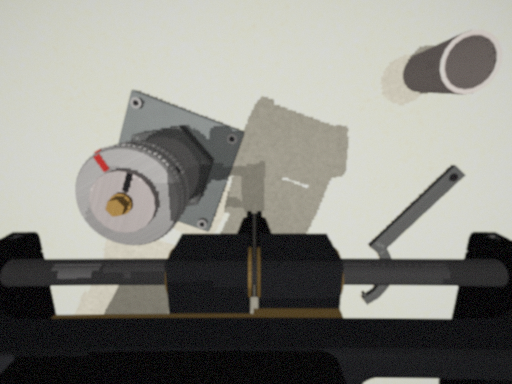

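View pics/side1.png

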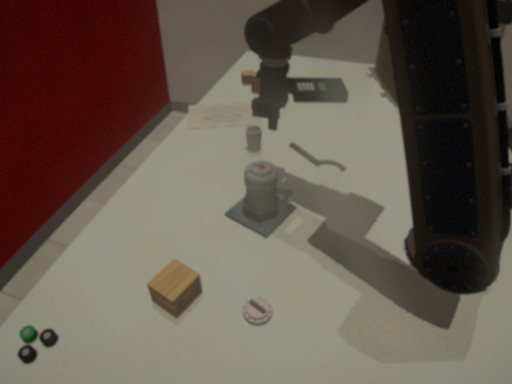

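```bash
cat > h.py <<'E'
from cell import env
import cv2, numpy as np
def pose(s):
    r,p,y=s["tcp_rot"]; c,sn=np.cos,np.sin
    Rz=np.array([[c(y),-sn(y),0],[sn(y),c(y),0],[0,0,1]]);Ry=np.array([[c(p),0,sn(p)],[0,1,0],[-sn(p),0,c(p)]]);Rx=np.array([[1,0,0],[0,c(r),-sn(r)],[0,sn(r),c(r)]])
    T=np.eye(4);T[:3,:3]=Rz@Ry@Rx;T[:3,3]=s["eef_pos"];return T
def wc(n,s):
    m=env.camera_model(n)
    T=pose(s)@np.array(m["tool_from_camera"]) if n=="wrist" else np.linalg.inv(np.array(m["view"]))
    return m,T
def unproj(n,s,u,v,z):
    m,T=wc(n,s); x=(u-m["cx"])/m["fx"];y=(v-m["cy"])/m["fy"]
    k=np.array([m["k1"],0,0,0,0]); 
    p=cv2.undistortPoints(np.array([[[x,y]]],float),np.eye(3),k).ravel()
    d=T[:3,:3]@np.array([p[0],p[1],1]);o=T[:3,3];return o+d*(z-o[2])/d[2]
def proj(n,s,P):
    m,T=wc(n,s);P=np.atleast_2d(P);q=(np.linalg.inv(T)@np.c_[P,np.ones(len(P))].T).T
    a=q[:,:2]/q[:,2:3];r2=(a**2).sum(1,keepdims=True);a=a*(1+m["k1"]*r2)
    return a*[m["fx"],m["fy"]]+[m["cx"],m["cy"]]
def circ(c,r,z):
    t=np.linspace(0,2*np.pi,180);return np.c_[c[0]+r*np.cos(t),c[1]+r*np.sin(t),0*t+z]
def red(im):
    R,G,B=[im[:,:,i].astype(int) for i in range(3)];return (R>G+60)&(R>B+60)
def measure(c,n="wrist",turn=0.8,save=None,box=None):
    s=env.state();im=env.read_camera(n)
    zt=152+3*turn/6.283
    w=np.zeros(im.shape[:2],np.uint8)
    cv2.fillPoly(w,[proj(n,s,circ(c,44,zt)).round().astype(int)],1)
    m=red(im)&(w>0); vs,us=np.nonzero(m)
    out={}
    if len(us)>3:
        P=np.array([unproj(n,s,u,v,zt) for u,v in zip(us,vs)]);out["red"]=P.mean(0);d=out["red"]-[c[0],c[1],0];out["red_ang"]=np.arctan2(d[1],d[0]);out["n"]=len(us);out["r"]=np.hypot(d[0],d[1])
    w2=np.zeros_like(w);cv2.fillPoly(w2,[proj(n,s,circ(c,25,162)).round().astype(int)],1);cv2.fillPoly(w2,[proj(n,s,circ(c,10,163)).round().astype(int)],0)
    g=im.max(2).astype(int);m=(w2>0)&(g<70);vs,us=np.nonzero(m)
    if len(us)>3:
        P=np.array([unproj(n,s,u,v,162) for u,v in zip(us,vs)]);out["blk"]=P.mean(0);d=out["blk"]-[c[0],c[1],0];out["blk_ang"]=np.arctan2(d[1],d[0])
    if save:
        o=cv2.resize(im[:,:,::-1],None,fx=4,fy=4,interpolation=cv2.INTER_CUBIC)
        for r,z in((43,zt),(46,zt-3),(27,162),(9,163)):
            cv2.polylines(o,[(proj(n,s,circ(c,r,z))*4+2).round().astype(int)],True,(0,255,0),1)
        p=(proj(n,s,[[c[0],c[1],155]])[0]*4).astype(int);y0=max(0,p[1]-300);x0=max(0,p[0]-400)
        cv2.imwrite(save,o[y0:y0+600,x0:x0+800])
    return out
E
python3 - <<'E'
from h import *
for n in("wrist","top"):print(n,measure((534,-14.5),n,save=f"pics/m1{n}.png"))
E
```

```text
wrist {'red': array([564.95729623,   3.47456648, 152.38198313]), 'red_ang': np.float64(0.5260510115949578), 'n': 120, 'r': np.float64(35.79719583981936), 'blk': array([551.3805154 , -20.25685902, 162.        ]), 'blk_ang': np.float64(-0.31985174217967144)}
top {'red': array([565.4821848 ,   3.29797622, 152.38198313]), 'red_ang': np.float64(0.5145403280786324), 'n': 10, 'r': np.float64(36.164843668568665)}
```

View pics/m1wrist.png

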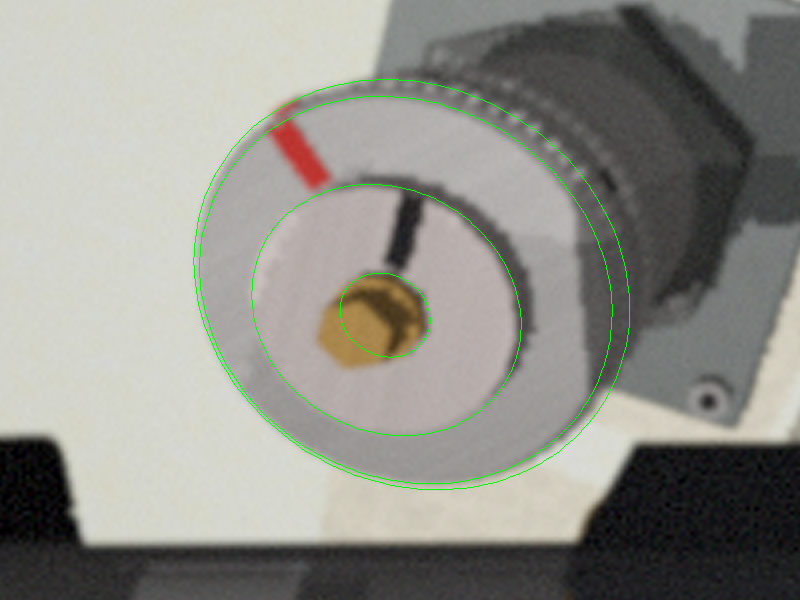

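View pics/m1top.png

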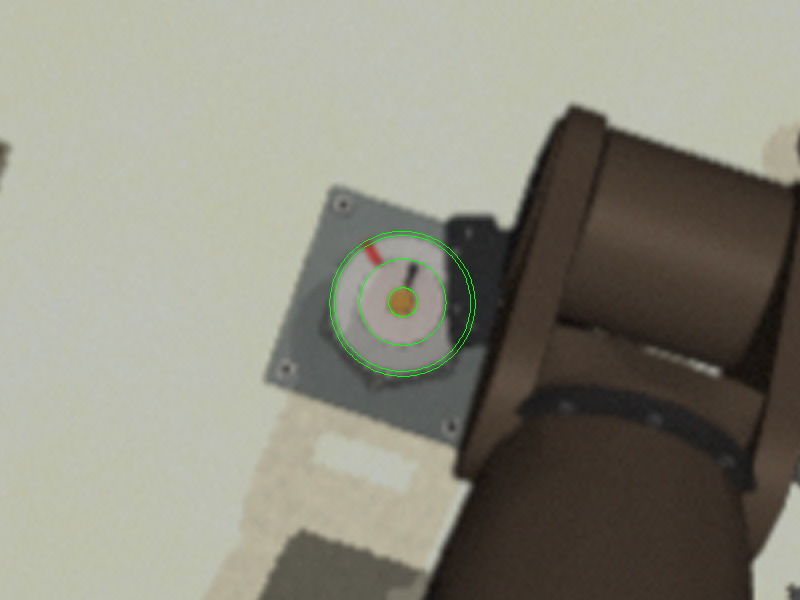

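```bash
python3 -m pendant '[0,0,0.114,0,1, 0,0,0.114,0,1, 0,-0.035,0,0,1, 0,-0.025,0,0,1, 0,0,0,0,1]'
```

```text
t: 4.72
eef_pos: [534.6, -98.5, 125.2]
tcp_rot: [3.141, -0.003, 0.001]
ft_force: [0.1, -1.3, -0.0]
opening: 0.005
```

```bash
python3 -m pendant '[0,-0.005,0,0,1, 0,0,0,0,1]'; python3 -m pendant '[0,0,0,0,1]'
```

```text
t: 4.97
eef_pos: [534.0, -97.4, 124.1]
tcp_rot: [3.141, -0.001, -0.0]
ft_force: [0.7, -0.1, -0.9]
opening: 0.004
t: 5.1
eef_pos: [533.8, -97.6, 123.6]
tcp_rot: [3.141, -0.0, -0.001]
ft_force: [-0.3, -0.5, 0.5]
opening: 0.004
```

```bash
python3 -m pendant '[0,-0.025,0,0,1, 0,-0.025,0,0,1, 0,0,0,0,1]';python3 -m pendant '[0,-0.005,0,0,1]';python3 -m pendant '[0,-0.005,0,0,1]'
```

```text
t: 5.48
eef_pos: [533.7, -76.4, 123.4]
tcp_rot: [3.142, 0.0, 0.001]
ft_force: [0.3, -0.3, -0.6]
opening: 0.008
t: 5.6
eef_pos: [533.8, -75.2, 123.4]
tcp_rot: [3.141, -0.0, -0.0]
ft_force: [0.0, -0.3, -0.2]
opening: 0.008
t: 5.72
eef_pos: [533.8, -73.4, 123.4]
tcp_rot: [3.141, -0.0, -0.0]
ft_force: [0.2, -0.0, 0.2]
opening: 0.008
```

Run:
```python
from h import *
im=env.read_camera("wrist");cv2.imwrite("pics/w2.png",cv2.resize(im[100:384,100:450,::-1],None,fx=2,fy=2))
```

```text
(no output)
```

View pics/w2.png

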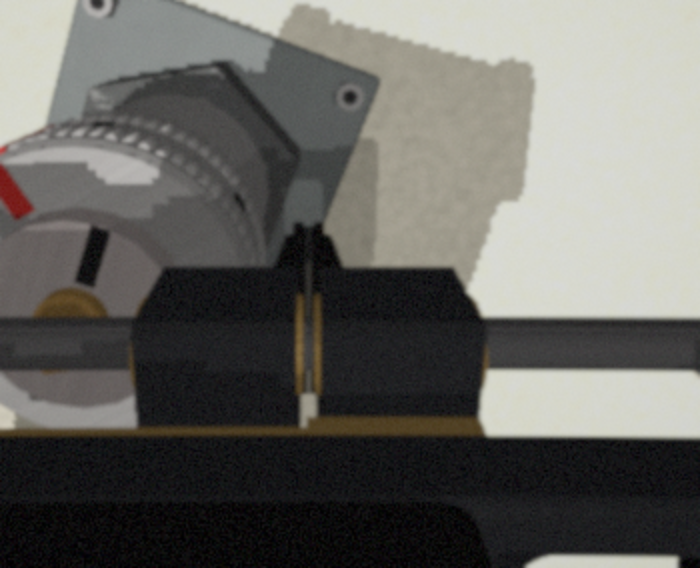

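```bash
for i in 1; do python3 -m pendant '[0,-0.005,0,0,1]';python3 -m pendant '[0,-0.005,0,0,1]';python3 -m pendant '[0,-0.0025,0,0,1]'; done
```

```text
t: 5.9
eef_pos: [533.8, -71.4, 123.4]
tcp_rot: [3.141, -0.0, -0.001]
ft_force: [0.7, -0.2, 0.2]
opening: 0.004
t: 6.02
eef_pos: [533.8, -69.3, 123.4]
tcp_rot: [3.141, -0.0, -0.0]
ft_force: [0.6, 0.5, -0.5]
opening: 0.006
t: 6.15
eef_pos: [533.8, -68.3, 123.4]
tcp_rot: [3.141, -0.0, -0.0]
ft_force: [0.3, 0.1, -0.5]
opening: 0.003
```

```bash
for i in 1; do python3 -m pendant '[0,-0.0025,0,0,1]';python3 -m pendant '[0,-0.0025,0,0,1]';python3 -m pendant '[0,-0.0025,0,0,1]'; done
```

```text
t: 6.28
eef_pos: [533.9, -67.8, 123.5]
tcp_rot: [3.141, -0.0, -0.0]
ft_force: [-0.4, -7.4, 0.5]
opening: 0.007
t: 6.4
eef_pos: [534.0, -67.2, 123.6]
tcp_rot: [3.14, -0.001, 0.0]
ft_force: [-2.0, -9.1, 2.4]
opening: 0.007
t: 6.52
eef_pos: [534.1, -66.6, 123.9]
tcp_rot: [3.14, -0.001, -0.0]
ft_force: [-2.2, -11.1, 5.8]
opening: 0.005
```

```bash
python3 -m pendant '[0,0.003,0,0,1]'; python3 -m pendant '[0.0125,0,0,0,1]';python3 -m pendant '[0.0125,0,0,0,1]'
```

```text
t: 6.65
eef_pos: [533.9, -67.5, 123.6]
tcp_rot: [3.14, -0.0, -0.0]
ft_force: [-0.9, -7.5, -1.4]
opening: 0.006
t: 6.78
eef_pos: [538.6, -67.6, 123.6]
tcp_rot: [3.14, 0.0, -0.0]
ft_force: [-2.9, -7.2, 1.2]
opening: 0.001
t: 6.9
eef_pos: [543.8, -67.6, 123.6]
tcp_rot: [3.14, 0.0, -0.0]
ft_force: [-2.2, -8.7, 0.9]
opening: 0.004
```

```bash
cat > plan.py <<'E'
import sys, numpy as np
# usage: plan.py cmdx cmdy n step cx cy hx hy pen : next n rows ccw along offset rounded rectangle
x,y,n,st,cx,cy,hx,hy,pen=map(float,sys.argv[1:10]);n=int(n);R=46-pen
# path dense
P=[]
th=np.linspace(0,np.pi/2,400)
for k,(sx,sy) in enumerate([(1,-1),(1,1),(-1,1),(-1,-1)]):
    a=th+(k-1)*np.pi/2
    P.append(np.c_[cx+sx*hx+R*np.cos(a),cy+sy*hy+R*np.sin(a)])
P=np.vstack(P);P=np.vstack([P,P[:1]])
L=np.r_[0,np.cumsum(np.hypot(*np.diff(P,axis=0).T))];tot=L[-1]
f=np.linspace(0,tot,8000);Q=np.c_[np.interp(f,L,P[:,0]),np.interp(f,L,P[:,1])]
s=f[np.argmin(np.hypot(Q[:,0]-x,Q[:,1]-y))]
rows=[]
for i in range(n):
    s+=st;q=[np.interp(s%tot,L,P[:,j]) for j in(0,1)]
    dx=round((q[0]-x)/400*2000)/2000;dy=round(-(q[1]-y)/400*2000)/2000
    x+=dx*400;y-=dy*400;rows.append(f"{dx:g},{dy:g},0,0,1")
print(", ".join(rows));print("end cmd",round(x,1),round(y,1),"tot",round(tot,1),"s",round(s%tot,1))
E
python3 plan.py 543.6 -66.4 4 6 534 -14.5 10 7.3 1.4
```

```text
0.015,-0.001,0,0,1, 0.0145,-0.003,0,0,1, 0.0145,-0.0045,0,0,1, 0.0135,-0.007,0,0,1
end cmd 566.6 -60.2 tot 349.4 s 23.6
```

```bash
python3 -m pendant '[0.015,-0.001,0,0,1]';python3 -m pendant '[0.0145,-0.003,0,0,1]'
```

```text
t: 7.02
eef_pos: [550.0, -67.2, 123.7]
tcp_rot: [3.14, -0.0, -0.0]
ft_force: [-0.6, -6.4, 0.7]
opening: 0.008
t: 7.15
eef_pos: [556.0, -66.0, 123.6]
tcp_rot: [3.14, -0.001, -0.0]
ft_force: [0.5, -7.0, 0.9]
opening: 0.006
```

```bash
python3 -m pendant '[0.0145,-0.0045,0,0,1, 0.0135,-0.007,0,0,1]'; python3 plan.py 566.6 -60.2 6 6 534 -14.5 10 7.3 1.4
```

```text
t: 7.4
eef_pos: [567.3, -61.3, 123.5]
tcp_rot: [3.14, -0.001, -0.0]
ft_force: [2.3, -6.8, -2.7]
opening: -0.0
0.0125,-0.0085,0,0,1, 0.011,-0.01,0,0,1, 0.0095,-0.0115,0,0,1, 0.0085,-0.0125,0,0,1, 0.006,-0.0135,0,0,1, 0.0045,-0.0145,0,0,1
end cmd 587.4 -32.0 tot 349.4 s 59.7
```

```bash
python3 -m pendant '[0.0125,-0.0085,0,0,1, 0.011,-0.01,0,0,1]'; python3 -m pendant '[0.0095,-0.0115,0,0,1, 0.0085,-0.0125,0,0,1]'
```

```text
t: 7.65
eef_pos: [576.9, -53.7, 123.3]
tcp_rot: [3.14, -0.001, -0.0]
ft_force: [2.0, -5.0, -3.6]
opening: 0.001
t: 7.9
eef_pos: [584.5, -44.1, 123.5]
tcp_rot: [3.14, -0.002, -0.0]
ft_force: [3.3, -5.3, -2.2]
opening: 0.01
```

```bash
python3 -m pendant '[0.006,-0.0135,0,0,1, 0.0045,-0.0145,0,0,1]'
python3 - <<'E'
from h import *
for n in("top","side"):
  print(measure((534,-14.5),n,save=f"pics/m3{n}.png"))
E
python3 plan.py 587.4 -32 8 6 534 -14.5 10 7.3 1.4
```

```text
t: 8.15
eef_pos: [589.0, -32.7, 123.6]
tcp_rot: [3.141, -0.003, -0.001]
ft_force: [5.9, -3.8, -2.9]
opening: -0.002
{'blk': array([533.9954335 , -14.48344757, 162.        ]), 'blk_ang': np.float64(1.8399812390212542)}
{}
0.0025,-0.015,0,0,1, 0.0005,-0.015,0,0,1, 0,-0.015,0,0,1, 0,-0.015,0,0,1, -0.0005,-0.0145,0,0,1, -0.003,-0.015,0,0,1, -0.0045,-0.014,0,0,1, -0.0065,-0.0135,0,0,1
end cmd 582.8 14.8 tot 349.4 s 107.8
```

View pics/m3side.png

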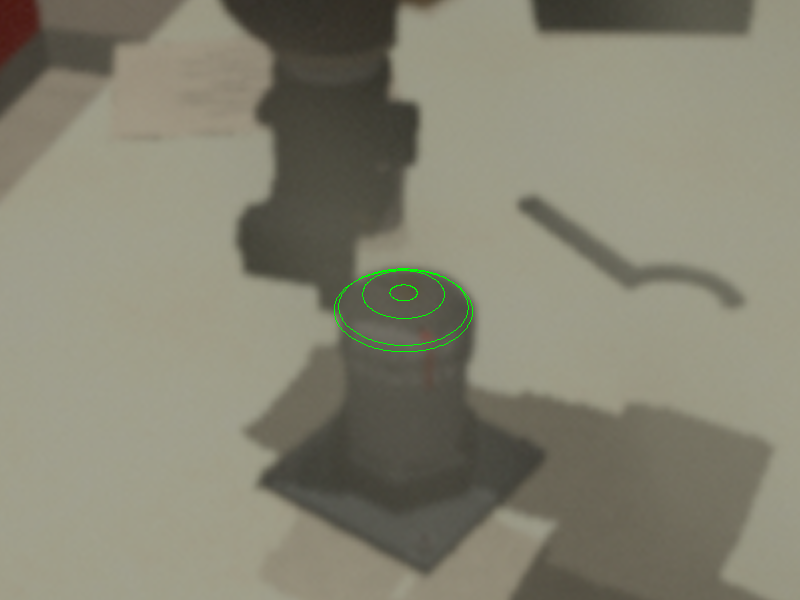

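View pics/m3top.png

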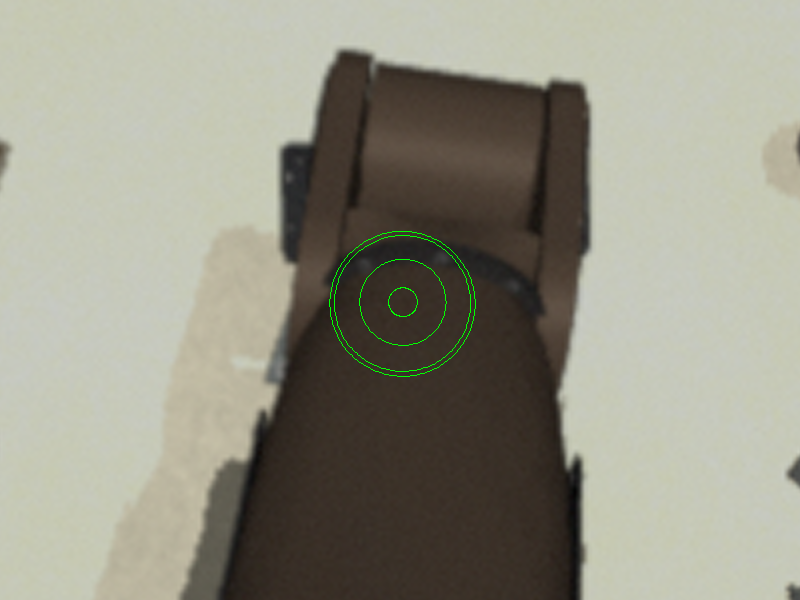

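```bash
python3 -m pendant '[0.0025,-0.015,0,0,1, 0.0005,-0.015,0,0,1]'; python3 -m pendant '[0,-0.015,0,0,1, 0,-0.015,0,0,1]';python3 -m pendant '[-0.0005,-0.0145,0,0,1, -0.003,-0.015,0,0,1]'
```

```text
t: 8.5
eef_pos: [590.5, -20.5, 123.8]
tcp_rot: [3.141, -0.004, -0.001]
ft_force: [7.6, -2.1, -1.5]
opening: 0.009
t: 8.75
eef_pos: [590.7, -8.4, 123.9]
tcp_rot: [3.141, -0.005, -0.0]
ft_force: [8.4, -1.6, -1.8]
opening: 0.005
t: 9.0
eef_pos: [589.5, 3.5, 124.0]
tcp_rot: [3.141, -0.005, -0.0]
ft_force: [8.6, -0.3, -0.3]
opening: 0.002
```

```bash
python3 plan.py 587.2 3.8 10 6 534 -14.5 10 7.3 1.3
```

```text
-0.0045,-0.0145,0,0,1, -0.0065,-0.0135,0,0,1, -0.008,-0.0125,0,0,1, -0.01,-0.011,0,0,1, -0.0115,-0.01,0,0,1, -0.0125,-0.008,0,0,1, -0.0135,-0.0065,0,0,1, -0.014,-0.005,0,0,1, -0.015,-0.0025,0,0,1, -0.015,-0.001,0,0,1
end cmd 543.0 37.6 tot 350.1 s 156.0
```

```bash
python3 -m pendant '[-0.0045,-0.0145,0,0,1, -0.0065,-0.0135,0,0,1, -0.008,-0.0125,0,0,1]';python3 -m pendant '[-0.01,-0.011,0,0,1, -0.0115,-0.01,0,0,1, -0.0125,-0.008,0,0,1]'; python3 -m pendant '[-0.0135,-0.0065,0,0,1, -0.014,-0.005,0,0,1]';python3 -m pendant '[-0.015,-0.0025,0,0,1, -0.015,-0.001,0,0,1]'; python3 plan.py 543.0 37.6 10 6 534 -14.5 10 7.3 1.3
```

```text
t: 9.38
eef_pos: [581.6, 20.2, 124.0]
tcp_rot: [-3.141, -0.005, -0.0]
ft_force: [7.6, 1.7, -1.4]
opening: 0.006
t: 9.75
eef_pos: [567.7, 32.2, 123.9]
tcp_rot: [-3.141, -0.004, -0.001]
ft_force: [6.1, 6.0, -0.5]
opening: 0.006
t: 10.0
eef_pos: [556.2, 37.0, 123.8]
tcp_rot: [-3.14, -0.003, -0.001]
ft_force: [3.8, 6.8, -1.9]
opening: 0.003
t: 10.25
eef_pos: [543.5, 38.3, 123.4]
tcp_rot: [-3.14, -0.001, -0.001]
ft_force: [2.8, 6.5, -3.5]
opening: 0.006
-0.015,0.0005,0,0,1, -0.015,-0.0005,0,0,1, -0.015,0.0005,0,0,1, -0.015,0.0005,0,0,1, -0.0145,0.0025,0,0,1, -0.0145,0.0045,0,0,1, -0.0135,0.0065,0,0,1, -0.0125,0.0085,0,0,1, -0.0115,0.01,0,0,1, -0.0095,0.011,0,0,1
end cmd 488.6 20.0 tot 350.1 s 216.0
```

```bash
python3 -m pendant '[-0.015,0.0005,0,0,1, -0.015,-0.0005,0,0,1, -0.015,0.0005,0,0,1]';python3 -m pendant '[-0.015,0.0005,0,0,1, -0.0145,0.0025,0,0,1, -0.0145,0.0045,0,0,1]'; python3 -m pendant '[-0.0135,0.0065,0,0,1, -0.0125,0.0085,0,0,1]';python3 -m pendant '[-0.0115,0.01,0,0,1, -0.0095,0.011,0,0,1]'; python3 plan.py 488.6 20 10 6 534 -14.5 10 7.3 1.3
```

```text
t: 10.62
eef_pos: [525.3, 38.1, 123.4]
tcp_rot: [-3.14, -0.001, -0.0]
ft_force: [2.2, 8.1, 0.5]
opening: 0.002
t: 11.0
eef_pos: [507.2, 35.2, 123.3]
tcp_rot: [-3.14, 0.0, -0.0]
ft_force: [0.2, 7.5, -0.7]
opening: 0.003
t: 11.25
eef_pos: [496.1, 29.1, 123.1]
tcp_rot: [-3.14, 0.002, -0.0]
ft_force: [-2.3, 6.6, -1.1]
opening: 0.004
t: 11.5
eef_pos: [487.2, 20.6, 123.0]
tcp_rot: [-3.14, 0.003, -0.0]
ft_force: [-4.3, 6.6, -0.2]
opening: 0.005
-0.0085,0.0125,0,0,1, -0.0065,0.0135,0,0,1, -0.0045,0.014,0,0,1, -0.003,0.015,0,0,1, -0.001,0.015,0,0,1, 0,0.015,0,0,1, 0,0.015,0,0,1, 0.0005,0.015,0,0,1, 0.0025,0.0145,0,0,1, 0.0045,0.0145,0,0,1
end cmd 482.2 -37.6 tot 350.1 s 276.0
```

```bash
python3 -m pendant '[-0.0085,0.0125,0,0,1, -0.0065,0.0135,0,0,1, -0.0045,0.014,0,0,1]';python3 -m pendant '[-0.003,0.015,0,0,1, -0.001,0.015,0,0,1, 0,0.015,0,0,1]'; python3 -m pendant '[0,0.015,0,0,1, 0.0005,0.015,0,0,1]';python3 -m pendant '[0.0025,0.0145,0,0,1, 0.0045,0.0145,0,0,1]'; python3 plan.py 482.2 -37.6 10 6 534 -14.5 10 7.3 1.3
python3 - <<'E'
from h import *
print(measure((534,-14.5),"side",save="pics/m4.png"))
E
```

```text
t: 11.88
eef_pos: [478.9, 4.4, 122.8]
tcp_rot: [-3.141, 0.005, -0.0]
ft_force: [-6.3, 3.6, -2.5]
opening: 0.003
t: 12.25
eef_pos: [476.9, -13.7, 122.6]
tcp_rot: [-3.141, 0.006, -0.0]
ft_force: [-9.0, 2.4, -1.5]
opening: 0.006
t: 12.5
eef_pos: [477.2, -25.7, 122.7]
tcp_rot: [-3.141, 0.006, -0.0]
ft_force: [-8.0, 0.3, -0.7]
opening: 0.006
t: 12.75
eef_pos: [480.2, -37.5, 122.8]
tcp_rot: [-3.141, 0.005, -0.0]
ft_force: [-7.9, -0.4, -1.4]
opening: 0.004
0.006,0.0135,0,0,1, 0.008,0.013,0,0,1, 0.01,0.0115,0,0,1, 0.011,0.01,0,0,1, 0.012,0.0085,0,0,1, 0.0135,0.007,0,0,1, 0.014,0.0045,0,0,1, 0.015,0.003,0,0,1, 0.015,0.001,0,0,1, 0.015,0,0,0,1
end cmd 530.0 -66.4 tot 350.1 s 336.0
{'blk': array([515.95190105, -25.14359508, 162.        ]), 'blk_ang': np.float64(-2.6087551619133995)}
```

View pics/m4.png

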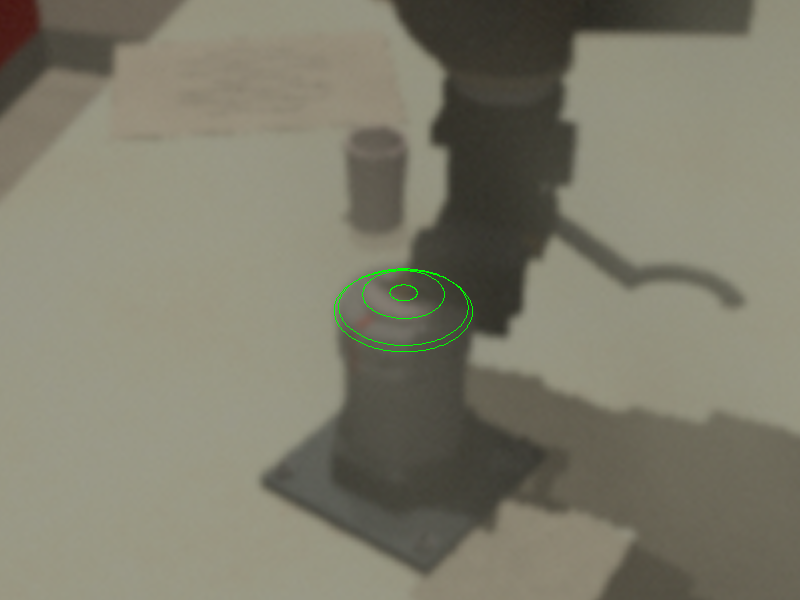

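```bash
python3 -m pendant '[0.006,0.0135,0,0,1, 0.008,0.013,0,0,1, 0.01,0.0115,0,0,1]';python3 -m pendant '[0.011,0.01,0,0,1, 0.012,0.0085,0,0,1, 0.0135,0.007,0,0,1]'; python3 -m pendant '[0.014,0.0045,0,0,1, 0.015,0.003,0,0,1]';python3 -m pendant '[0.015,0.001,0,0,1, 0.015,0,0,0,1]'; python3 plan.py 530.0 -66.4 10 6 534 -14.5 10 7.3 1.4
```

```text
t: 13.18
eef_pos: [490.3, -52.9, 122.7]
tcp_rot: [-3.141, 0.004, -0.0]
ft_force: [-5.8, -2.3, -4.9]
opening: 0.003
t: 13.55
eef_pos: [505.4, -63.5, 122.8]
tcp_rot: [3.142, 0.003, -0.0]
ft_force: [-4.5, -3.7, -5.0]
opening: 0.005
t: 13.8
eef_pos: [517.4, -66.6, 122.8]
tcp_rot: [3.141, 0.003, -0.0]
ft_force: [-2.3, -5.1, -3.9]
opening: 0.005
t: 14.05
eef_pos: [529.8, -67.1, 123.0]
tcp_rot: [3.141, 0.002, -0.0]
ft_force: [-2.4, -6.7, -4.0]
opening: 0.006
0.015,0,0,0,1, 0.015,0,0,0,1, 0.015,-0.0005,0,0,1, 0.015,-0.0025,0,0,1, 0.014,-0.004,0,0,1, 0.014,-0.0065,0,0,1, 0.0125,-0.008,0,0,1, 0.0115,-0.0095,0,0,1, 0.01,-0.011,0,0,1, 0.0085,-0.0125,0,0,1
end cmd 582.2 -44.6 tot 349.4 s 46.0
```

```bash
python3 -m pendant '[0.015,0,0.001,0,1, 0.015,0,0,0,1, 0.015,-0.0005,0,0,1]';python3 -m pendant '[0.015,-0.0025,0,0,1, 0.014,-0.004,0,0,1, 0.014,-0.0065,0,0,1]'; python3 -m pendant '[0.0125,-0.008,0,0,1, 0.0115,-0.0095,0,0,1]';python3 -m pendant '[0.01,-0.011,0,0,1, 0.0085,-0.0125,0,0,1]'; python3 plan.py 582.2 -44.6 10 6 534 -14.5 10 7.3 1.4
```

```text
t: 14.42
eef_pos: [548.2, -67.3, 123.0]
tcp_rot: [3.14, 0.0, -0.0]
ft_force: [-1.0, -6.0, -1.6]
opening: 0.007
t: 14.8
eef_pos: [565.7, -62.0, 122.8]
tcp_rot: [3.14, -0.0, -0.0]
ft_force: [1.1, -6.3, -3.6]
opening: 0.006
t: 15.05
eef_pos: [575.7, -54.9, 122.9]
tcp_rot: [3.14, -0.001, -0.0]
ft_force: [2.1, -6.0, -4.6]
opening: 0.005
t: 15.3
eef_pos: [583.5, -45.5, 123.2]
tcp_rot: [3.14, -0.002, -0.001]
ft_force: [4.4, -6.6, -2.8]
opening: 0.007
0.007,-0.013,0,0,1, 0.005,-0.0145,0,0,1, 0.003,-0.0145,0,0,1, 0.001,-0.015,0,0,1, 0,-0.015,0,0,1, 0,-0.015,0,0,1, -0.0005,-0.015,0,0,1, -0.002,-0.015,0,0,1, -0.004,-0.014,0,0,1, -0.006,-0.014,0,0,1
end cmd 583.6 13.4 tot 349.4 s 106.0
```

```bash
python3 -m pendant '[0.007,-0.013,0,0,1, 0.005,-0.0145,0,0,1, 0.003,-0.0145,0,0,1]';python3 -m pendant '[0.001,-0.015,0,0,1, 0,-0.015,0,0,1, 0,-0.015,0,0,1]'; python3 -m pendant '[-0.0005,-0.015,0,0,1, -0.002,-0.015,0,0,1]';python3 -m pendant '[-0.004,-0.014,0,0,1, -0.006,-0.014,0,0,1]'; python3 plan.py 583.6 13.4 6 6 534 -14.5 10 7.3 1.3
```

```text
t: 15.68
eef_pos: [589.8, -28.4, 123.2]
tcp_rot: [3.141, -0.003, -0.001]
ft_force: [6.3, -3.1, -3.1]
opening: 0.0
t: 16.05
eef_pos: [590.6, -10.2, 123.4]
tcp_rot: [3.141, -0.004, -0.0]
ft_force: [8.2, -1.3, -2.3]
opening: 0.005
t: 16.3
eef_pos: [589.8, 1.9, 123.6]
tcp_rot: [3.141, -0.005, -0.0]
ft_force: [9.1, -0.3, -0.9]
opening: 0.006
t: 16.55
eef_pos: [585.8, 13.4, 123.7]
tcp_rot: [3.141, -0.005, -0.001]
ft_force: [8.2, 1.9, -0.5]
opening: 0.006
-0.0075,-0.013,0,0,1, -0.0095,-0.0115,0,0,1, -0.011,-0.0105,0,0,1, -0.012,-0.0085,0,0,1, -0.0135,-0.007,0,0,1, -0.014,-0.005,0,0,1
end cmd 556.6 35.6 tot 350.1 s 142.3
```

```bash
python3 -m pendant '[-0.0075,-0.013,0,0,1, -0.0095,-0.0115,0,0,1, -0.011,-0.0105,0,0,1]';python3 -m pendant '[-0.012,-0.0085,0,0,1, -0.0135,-0.007,0,0,1, -0.014,-0.005,0,0,1]'
python3 - <<'E'
from h import *
s=env.state()
for n in ("side","wrist"):print(measure((534,-14.5),n,turn=12,save=f"pics/m5{n}.png"))
E
```

```text
t: 16.92
eef_pos: [574.0, 27.8, 123.4]
tcp_rot: [-3.141, -0.004, -0.001]
ft_force: [6.3, 5.5, -1.0]
opening: 0.001
t: 17.3
eef_pos: [558.0, 36.4, 123.5]
tcp_rot: [-3.141, -0.003, -0.001]
ft_force: [4.7, 8.2, 1.3]
opening: 0.006
{}Traceback (most recent call last):
  File "<stdin>", line 3, in <module>
  File "h.py", line 36, in measure
    P=np.array([unproj(n,s,u,v,162) for u,v in zip(us,vs)]);out["blk"]=P.mean(0);d=out["blk"]-[c[0],c[1],0];out["blk_ang"]=np.arctan2(d[1],d[0])
                ~~~~~~^^^^^^^^^^^^^
  File "h.py", line 12, in unproj
    m,T=wc(n,s); x=(u-m["cx"])/m["fx"];y=(v-m["cy"])/m["fy"]
        ~~^^^^^
  File "h.py", line 8, in wc
    m=env.camera_model(n)
ValueError: time passes only in moves, steps and waits
```

```bash
sed -i 's/^def wc/MC={}\ndef wc/; s/    m=env.camera_model(n)/    m=MC.setdefault(n,None) or MC.update({n:env.camera_model(n)}) or MC[n]/' h.py; python3 -m pendant '[0.01,-0.02,0,0,1, 0.01,-0.02,0,0,1, 0,-0.1,0,0,1, 0,0,-0.1,0,1, 0,0,-0.1,0,1, 0,0,0,0,1]'
python3 - <<'E'
from h import *
for n in ("wrist","top"):print(measure((534,-14.5),n,turn=12,save=f"pics/m5{n}.png"))
E
```

```text
t: 18.15
eef_pos: [566.1, 91.9, 205.7]
tcp_rot: [3.142, -0.005, 0.0]
ft_force: [-0.5, -0.2, -0.6]
opening: 0.008
{'red': array([569.03677632, -16.86114337, 157.72974694]), 'red_ang': np.float64(-0.0672886884340955), 'n': 118, 'r': np.float64(35.116245432025615), 'blk': array([520.13660946, -14.93443651, 162.        ]), 'blk_ang': np.float64(-3.1102659452928214)}
{'red': array([569.38408025, -17.58914237, 157.72974694]), 'red_ang': np.float64(-0.08708237505873875), 'n': 11, 'r': np.float64(35.518670241188), 'blk': array([546.6685693 ,   3.49669672, 162.        ]), 'blk_ang': np.float64(0.9574319020594598)}
```

View pics/m5wrist.png

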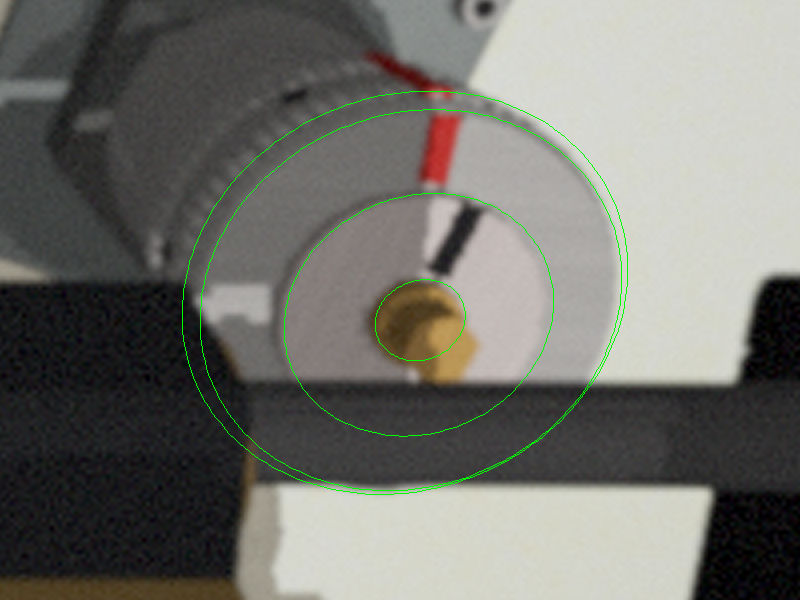

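View pics/m5top.png

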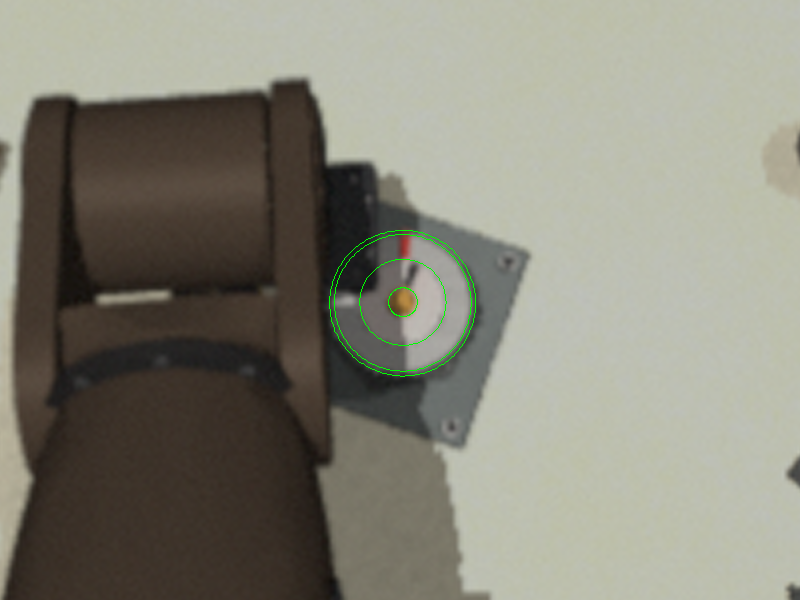

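```bash
cat > meas2.py <<'E'
from h import *
import sys
def meas(n,turn,save=None):
    # shading-robust: fit centre with head circle? use marks only; centre as argument
    s=env.state();im=env.read_camera(n);g=im.max(2).astype(int)
    res=[]
    c=np.array([534,-14.5]);zt=152+3*turn/6.283
    zs={'red':zt,'blk':162.}
    w=np.zeros(im.shape[:2],np.uint8);cv2.fillPoly(w,[proj(n,s,circ(c,44,zt)).round().astype(int)],1)
    vs,us=np.nonzero(red(im)&(w>0))
    P=np.array([unproj(n,s,u,v,zt) for u,v in zip(us,vs)])[:,:2]
    d=P-P.mean(0);_,_,V=np.linalg.svd(d,full_matrices=False);a=np.arctan2(*V[0][::-1]);print(n,"red mean",P.mean(0).round(1),"n",len(us),"axis",round(a,3),round(a-np.pi*np.sign(a),3),"radial",np.arctan2(*(P.mean(0)-c)[::-1]).round(3))
    # black: bounded annulus 11..24, angular -1..0.3 about expected
    w=np.zeros(im.shape[:2],np.uint8);t=np.linspace(-0.8,0.15,30)
    poly=np.r_[np.c_[c[0]+24*np.cos(t),c[1]+24*np.sin(t),0*t+162],np.c_[c[0]+13*np.cos(t[::-1]),c[1]+13*np.sin(t[::-1]),0*t+162]]
    cv2.fillPoly(w,[proj(n,s,poly).round().astype(int)],1)
    vals=g[w>0];th=(vals.min()+np.median(vals))/2
    vs,us=np.nonzero((w>0)&(g<th));P=np.array([unproj(n,s,u,v,162) for u,v in zip(us,vs)])[:,:2]
    d=P-P.mean(0);_,_,V=np.linalg.svd(d,full_matrices=False);a=np.arctan2(*V[0][::-1]);print(n,"blk mean",P.mean(0).round(1),"n",len(us),"axis",round(a,3),round(a-np.pi*np.sign(a),3),"radial",np.arctan2(*(P.mean(0)-c)[::-1]).round(3))
E
python3 - <<'E'
from meas2 import *
for n in("wrist","top"): meas(n,12.3)
E
```

```text
wrist red mean [569.  -16.7] n 121 axis 3.063 -0.079 radial -0.064
wrist blk mean [551.5 -20.3] n 72 axis 2.785 -0.356 radial -0.318
top red mean [569.4 -17.6] n 11 axis 3.064 -0.078 radial -0.087
top blk mean [551.4 -20.9] n 5 axis 2.67 -0.471 radial -0.353
```

```bash
python3 -m pendant '[-0.03,0,0,0,1, -0.03,0,0,0,1, 0,0,0,0,1]'
```

```text
t: 18.73
eef_pos: [539.8, 91.5, 203.0]
tcp_rot: [3.141, 0.001, -0.0]
ft_force: [-0.5, 0.0, -0.1]
opening: 0.001
```

```bash
python3 -m pendant '[0,0,0.1,0,1, 0,0,0.1,0,1, 0,0.07,0,0,1, 0,0.045,0,0,1, 0,0,0,0,1, 0,0,0,0,1]'; python3 -m pendant '[0,0.005,0,0,1, 0,0.005,0,0,1]';  python3 -m pendant '[0,0.005,0,0,1]'
```

```text
t: 19.48
eef_pos: [541.1, 45.7, 123.5]
tcp_rot: [3.142, -0.001, -0.001]
ft_force: [-0.9, -0.0, -0.8]
opening: 0.006
t: 19.73
eef_pos: [540.9, 41.7, 123.2]
tcp_rot: [3.142, -0.0, 0.0]
ft_force: [0.7, 3.2, -0.0]
opening: 0.002
t: 19.85
eef_pos: [541.0, 40.5, 123.4]
tcp_rot: [-3.14, -0.001, -0.001]
ft_force: [-0.6, 11.8, 8.4]
opening: 0.006
```

```bash
python3 -m pendant '[0,-0.005,0,0,1]'; python3 -m pendant '[0,0,0,0,1]'
python3 - <<'E'
from h import *
print(env.state()["joints"])
n="side";im=env.read_camera(n);cv2.imwrite("pics/s6.png",cv2.resize(im[120:270,170:370,::-1],None,fx=4,fy=4,interpolation=cv2.INTER_CUBIC))
E
```

```text
t: 19.98
eef_pos: [540.8, 42.0, 123.1]
tcp_rot: [-3.141, -0.0, -0.0]
ft_force: [-0.7, 0.3, -0.4]
opening: 0.005
t: 20.1
eef_pos: [540.8, 41.7, 123.1]
tcp_rot: [-3.142, -0.0, 0.0]
ft_force: [-0.4, 2.6, 0.4]
opening: 0.008
[-4.48320902e-02  4.90167982e-01  1.85983138e+00  2.75564593e-05
  7.91488181e-01  1.52588869e+00]
```

View pics/s6.png

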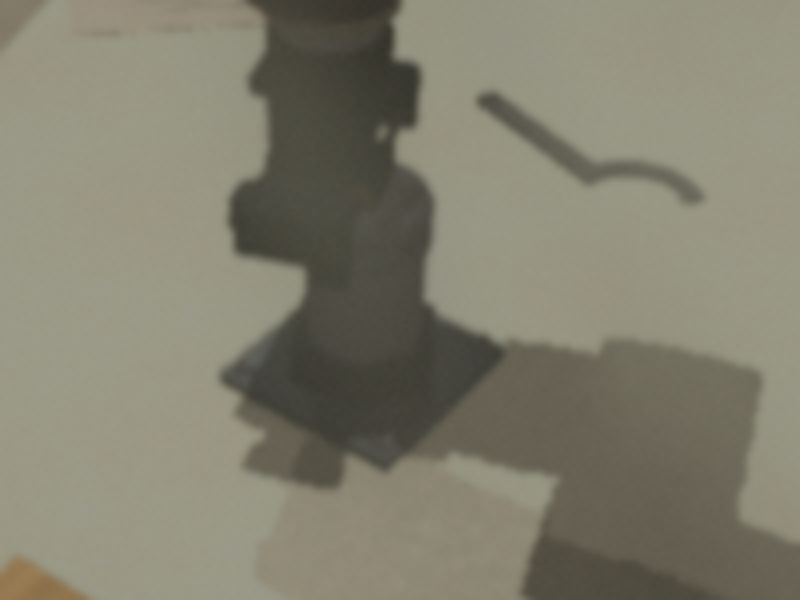

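```bash
python3 -m pendant '[0,-0.01,0,0,1, 0,0,-0.0175,0,1, 0,0,0,0,1, 0,0.01,0,0,1, 0,0,0,0,1]'; python3 -m pendant '[0,0.0025,0,0,1]';  python3 -m pendant '[0,0.0025,0,0,1]'
```

```text
t: 20.78
eef_pos: [540.8, 41.2, 130.0]
tcp_rot: [3.142, 0.0, -0.001]
ft_force: [-0.1, -0.1, 0.4]
opening: 0.004
t: 20.9
eef_pos: [540.8, 40.7, 130.0]
tcp_rot: [-3.141, -0.0, -0.001]
ft_force: [0.5, 8.0, 2.5]
opening: 0.007
t: 21.02
eef_pos: [540.9, 40.2, 130.2]
tcp_rot: [-3.14, -0.0, -0.001]
ft_force: [-1.2, 11.1, 4.6]
opening: 0.005
```

```bash
python3 -m pendant '[0,-0.0015,0,0,1]';  python3 -m pendant '[-0.01,0,0,0,1]'; python3 -m pendant '[-0.01,0,0,0,1]'
```

```text
t: 21.15
eef_pos: [540.8, 40.8, 130.1]
tcp_rot: [-3.141, -0.0, -0.001]
ft_force: [0.3, 6.7, 0.9]
opening: 0.007
t: 21.28
eef_pos: [537.4, 40.7, 130.1]
tcp_rot: [-3.141, -0.001, -0.001]
ft_force: [1.7, 7.9, 1.7]
opening: 0.006
t: 21.4
eef_pos: [533.2, 40.7, 130.2]
tcp_rot: [-3.141, -0.001, -0.0]
ft_force: [2.1, 8.2, 1.9]
opening: 0.007
```

```bash
python3 -m pendant '[-0.0105,0,0,0,1]'; python3 -m pendant '[0,0,0,0,1]'; python3 -m pendant '[0,-0.02,0,0,1, 0,-0.06,0,0,1, 0,-0.06,0,0,1, 0.04,0,-0.1,0,1, 0.05,0,-0.1,0,1, 0,0,0,0,1, 0,0,0,0,1]'
python3 - <<'E'
from meas2 import *
for n in("wrist","top"): meas(n,12.5); measure((534,-14.5),n,turn=12.5,save=f"pics/m7{n}.png")
E
```

```text
t: 21.52
eef_pos: [529.0, 40.7, 130.2]
tcp_rot: [-3.141, -0.001, -0.0]
ft_force: [1.7, 6.0, 1.2]
opening: 0.005
t: 21.65
eef_pos: [528.6, 40.7, 130.2]
tcp_rot: [-3.141, -0.0, -0.0]
ft_force: [0.2, 6.8, 2.6]
opening: 0.004
t: 22.52
eef_pos: [564.0, 96.1, 209.2]
tcp_rot: [3.141, 0.001, -0.0]
ft_force: [-1.1, 0.6, -0.5]
opening: 0.007
wrist red mean [568.4  -7. ] n 96 axis -2.985 0.157 radial 0.214
wrist blk mean [551.7 -20.3] n 72 axis 2.79 -0.351 radial -0.319Traceback (most recent call last):
  File "<stdin>", line 2, in <module>
  File "meas2.py", line 11, in meas
    P=np.array([unproj(n,s,u,v,zt) for u,v in zip(us,vs)])[:,:2]
      ~~~~~~~~~~~~~~~~~~~~~~~~~~~~~~~~~~~~~~~~~~~~~~~~~~~~^^^^^^
IndexError: too many indices for array: array is 1-dimensional, but 2 were indexed
```

View pics/m7wrist.png

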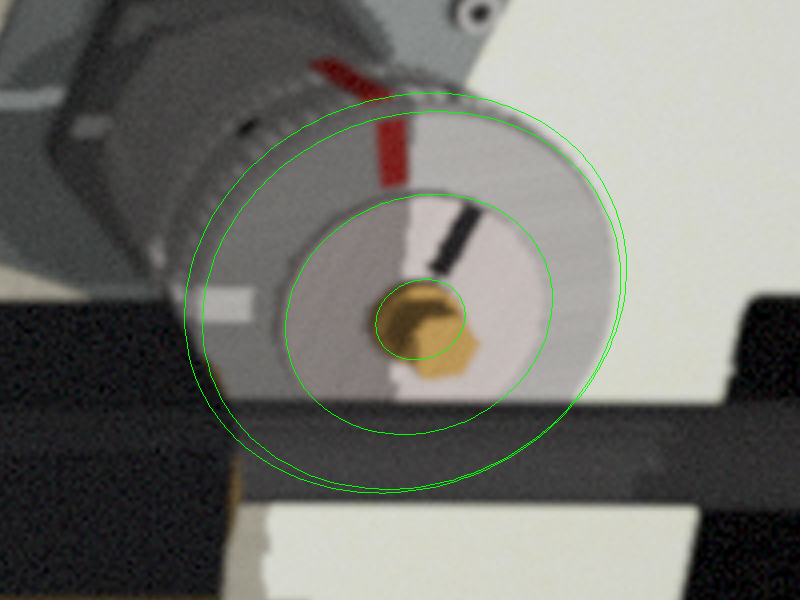

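Run:
```python
from h import *
c=(534,-14.5);s=env.state();n="side"
p=(proj(n,s,[[c[0],c[1],155]])[0]*4).astype(int);o=np.array([max(0,p[0]-400),max(0,p[1]-300)])
for a in np.arange(-0.2,2.8,0.2):
    q=proj(n,s,[[c[0]+43*np.cos(a),c[1]+43*np.sin(a),154],[c[0]+46*np.cos(a),c[1]+46*np.sin(a),135],[c[0]+28*np.cos(a),c[1]+28*np.sin(a),154]])*4-o
    print(round(a,1),q.round(0).tolist())
im=cv2.imread("pics/m4.png").astype(int);im3=cv2.imread("pics/m3side.png").astype(int)
for k in(im3,im):
    m=(k[:,:,2]>k[:,:,1]+12)&(k[:,:,2]>k[:,:,0]+12);m[:300]=0;m[400:]=0;m[:,:330]=0;m[:,480:]=0
    v,u=np.nonzero(m);print(len(u),u.mean() if len(u) else 0,v.mean() if len(u) else 0)
```

```text
-0.2 [[344.0, 284.0], [341.0, 305.0], [364.0, 290.0]]
0.0 [[339.0, 291.0], [336.0, 313.0], [361.0, 294.0]]
0.2 [[337.0, 298.0], [333.0, 321.0], [359.0, 299.0]]
0.4 [[336.0, 306.0], [332.0, 329.0], [359.0, 304.0]]
0.6 [[339.0, 313.0], [335.0, 337.0], [361.0, 309.0]]
0.8 [[344.0, 320.0], [340.0, 345.0], [364.0, 314.0]]
1.0 [[351.0, 327.0], [348.0, 352.0], [369.0, 318.0]]
1.2 [[361.0, 332.0], [358.0, 358.0], [375.0, 321.0]]
1.4 [[372.0, 337.0], [370.0, 362.0], [382.0, 324.0]]
1.6 [[385.0, 340.0], [383.0, 365.0], [390.0, 326.0]]
1.8 [[398.0, 341.0], [397.0, 367.0], [399.0, 327.0]]
2.0 [[411.0, 341.0], [411.0, 367.0], [407.0, 327.0]]
2.2 [[424.0, 339.0], [425.0, 364.0], [416.0, 325.0]]
2.4 [[436.0, 335.0], [438.0, 361.0], [424.0, 323.0]]
2.6 [[446.0, 330.0], [449.0, 355.0], [430.0, 320.0]]
299 427.3411371237458 347.98996655518397
213 364.60093896713613 321.2723004694836
```

```bash
python3 -m pendant '[-0.05,0,0,0,1, -0.045,0,0,0,1, 0,0,0.1,0,1, 0,0,0.1,0,1, 0,0.07,0,0,1, 0,0.0625,0,0,1, 0,0,0,0,1, 0,0,0,0,1]'; python3 -m pendant '[0,0.0025,0,0,1, 0,0.0025,0,0,1]';  python3 -m pendant '[0,0.0025,0,0,1]'
```

```text
t: 23.68
eef_pos: [526.4, 43.5, 129.8]
tcp_rot: [3.141, 0.0, -0.0]
ft_force: [-0.4, -0.3, -0.9]
opening: 0.001
t: 23.92
eef_pos: [526.6, 41.5, 130.1]
tcp_rot: [3.141, -0.0, 0.0]
ft_force: [-0.1, -0.0, -0.6]
opening: 0.008
t: 24.05
eef_pos: [526.6, 40.7, 130.1]
tcp_rot: [-3.141, -0.0, -0.0]
ft_force: [0.7, 7.5, 2.6]
opening: 0.005
```

Contact at 7.5 N; now roll it back clockwise (+x) by about 15 mm.

```bash
python3 -m pendant '[0.01,0,0,0,1]'; python3 -m pendant '[0.01,0,0,0,1]'; python3 -m pendant '[0.01,0,0,0,1, 0.0075,0,0,0,1, 0,0,0,0,1]'
```

```text
t: 24.18
eef_pos: [530.1, 40.8, 130.1]
tcp_rot: [-3.141, 0.001, -0.0]
ft_force: [-1.4, 5.8, 1.0]
opening: 0.002
t: 24.3
eef_pos: [534.3, 40.8, 130.0]
tcp_rot: [-3.141, 0.001, -0.0]
ft_force: [-1.5, 6.1, 1.0]
opening: 0.004
t: 24.68
eef_pos: [541.5, 40.8, 130.0]
tcp_rot: [-3.141, 0.0, -0.0]
ft_force: [0.2, 6.1, 0.7]
opening: 0.003
```

```bash
python3 -m pendant '[0,-0.02,0,0,1, 0,-0.06,0,0,1, 0,-0.06,0,0,1, 0.03,0,-0.1,0,1, 0.03,0,-0.1,0,1, 0,0,0,0,1, 0,0,0,0,1]'
python3 - <<'E'
from meas2 import *
for n in("wrist",): meas(n,12.5); measure((534,-14.5),n,turn=12.5,save=f"pics/m8{n}.png")
E
```

```text
t: 25.55
eef_pos: [565.0, 96.2, 209.3]
tcp_rot: [3.141, 0.001, -0.0]
ft_force: [0.2, -0.5, -0.6]
opening: 0.001
wrist red mean [568.8 -18.6] n 122 axis 2.994 -0.148 radial -0.117
wrist blk mean [551.7 -20.3] n 75 axis 2.805 -0.337 radial -0.32
```

```bash
python3 -m pendant '[-0.05,0,0,0,1, -0.04,0,0,0,1, 0,0,0.1,0,1, 0,0,0.1,0,1, 0,0.07,0,0,1, 0,0.0625,0,0,1, 0,0,0,0,1, 0,0,0,0,1]'; python3 -m pendant '[0,0.0025,0,0,1, 0,0.0025,0,0,1]';  python3 -m pendant '[0,0.0025,0,0,1]'
```

```text
t: 26.65
eef_pos: [529.5, 43.5, 130.0]
tcp_rot: [3.141, 0.0, -0.0]
ft_force: [0.4, -0.1, 0.1]
opening: 0.003
t: 26.9
eef_pos: [529.6, 41.5, 130.1]
tcp_rot: [3.141, -0.0, 0.0]
ft_force: [-0.2, 0.9, 1.1]
opening: 0.007
t: 27.02
eef_pos: [529.6, 40.6, 130.1]
tcp_rot: [-3.141, -0.0, -0.0]
ft_force: [0.6, 7.7, 1.2]
opening: 0.004
```

```bash
python3 -m pendant '[0.01,0,0,0,1]'; python3 -m pendant '[0.0075,0,0,0,1, 0.005,0,0,0,1, 0,0,0,0,1]'; python3 -m pendant '[0,-0.02,0,0,1, 0,-0.06,0,0,1, 0,-0.06,0,0,1, 0.03,0,-0.1,0,1, 0.03,0,-0.1,0,1, 0,0,0,0,1, 0,0,0,0,1]'
python3 - <<'E'
from meas2 import *
for n in("wrist",): meas(n,12.5); measure((534,-14.5),n,turn=12.5,save=f"pics/m9{n}.png")
E
```

```text
t: 27.15
eef_pos: [533.1, 40.8, 130.0]
tcp_rot: [-3.141, 0.001, -0.0]
ft_force: [-3.3, 5.7, 0.8]
opening: 0.005
t: 27.52
eef_pos: [538.4, 40.8, 130.0]
tcp_rot: [-3.141, 0.0, -0.0]
ft_force: [-0.3, 5.2, -0.4]
opening: 0.007
t: 28.4
eef_pos: [562.0, 96.2, 209.3]
tcp_rot: [3.141, 0.001, -0.0]
ft_force: [-1.1, -0.1, -1.5]
opening: 0.003
wrist red mean [567.2 -25.2] n 126 axis 2.797 -0.345 radial -0.313
wrist blk mean [551.6 -20.4] n 76 axis 2.752 -0.389 radial -0.324
```

View pics/m9wrist.png

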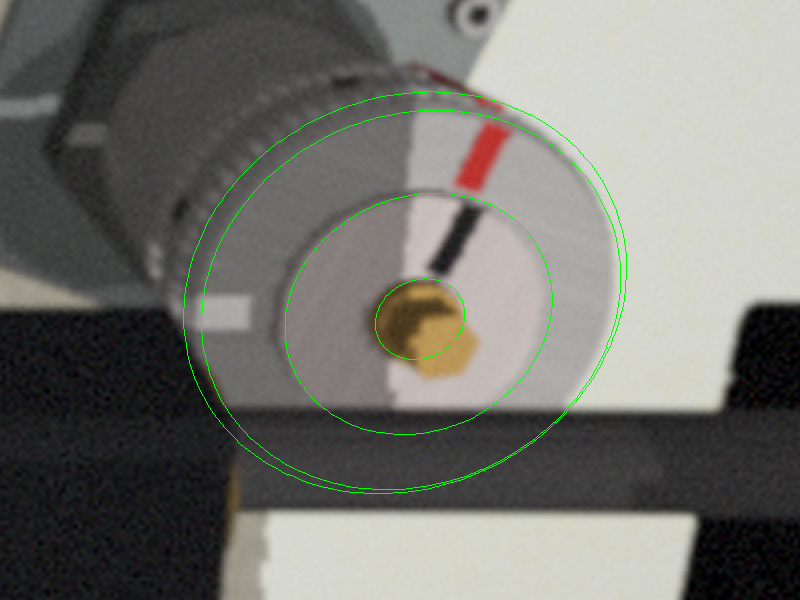

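```bash
python3 -m pendant '[0,-0.1,0,0,1, 0,-0.1,-0.05,0,1, 0,0,0,0,1, 0,0,0,0,1]'
python3 - <<'E'
from h import *
for n in("top","side"):
    im=env.read_camera(n);cv2.imwrite(f"pics/f{n}.png",im[:,:,::-1])
    for th in["cap_centre","cap_mark","head_mark","vessel","liner","case","timer","spanner"]:
        r=env.landmark_of(th,n);print(n,th,[(np.round(d["xyz"],1).tolist(),round(d["confidence"],2)) for d in r[:1]])
E
```

```text
t: 29.0
eef_pos: [562.2, 175.6, 229.0]
tcp_rot: [3.141, 0.002, -0.0]
ft_force: [1.4, -0.1, -0.1]
opening: 0.006
top cap_centre [([534.0, -15.0, 135.7], 0.74)]
top cap_mark [([575.9, -25.6, 155.0], 0.82)]
top head_mark [([557.0, -19.5, 160.2], 0.93)]
top vessel [([534.6, -16.8, 13.7], 0.71)]
top liner []
top case []
top timer [([533.9, -10.0, 153.8], 0.27)]
top spanner [([427.4, -308.1, 0.2], 0.78)]
side cap_centre [([535.5, -11.9, 139.6], 0.82)]
side cap_mark [([575.4, -28.3, 157.7], 0.65)]
side head_mark [([533.1, -15.4, 123.6], 0.73)]
side vessel [([531.2, -11.9, 10.5], 0.73)]
side liner [([650.1, -330.2, 2.0], 0.61)]
side case [([642.2, 328.8, -1.3], 0.89)]
side timer [([448.6, 313.4, 3.3], 0.91)]
side spanner [([421.1, -311.4, 0.0], 0.79)]
```

View pics/ftop.png

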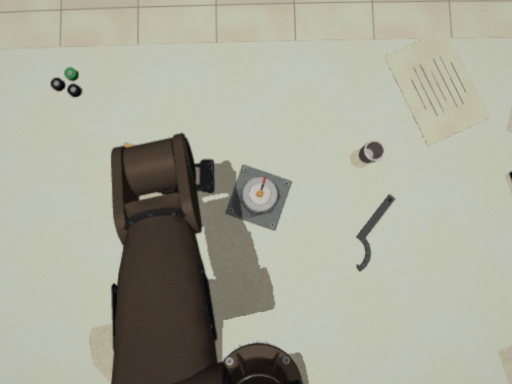

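The top view shows the red line (265,181) and the black line (262,187) running in one radial line. Cap height readings went up by about 6 mm, which fits two turns, and nothing else has moved. I'm handing it in.

```bash
python3 -c "
from cell import env
print(env.job_done(), env.state()['t'])"
```

```text
the job is handed in; nothing more can be done
the job is handed in; nothing more can be done
```

The cap is at about two full turns from tight, with the red and black lines in line. It overshot on the way and I had to turn it back. I handed in just after 29 s, with the arm clear of everything.

**What I did:** I rolled the closed fingertips anticlockwise round the knurled rim, mostly at 6–9 N of side push.

**What went wrong:**
- **Overshoot:** The cap turned about 10% more per mm of finger travel than I had worked out. I also misread which side of the black line the red one was on, so one extra stroke took the cap about 0.53 rad (30°) past two turns. Two clockwise strokes on the rim brought it back.
- **Force:** When I first touched the rim and when I re-approached it, the side push briefly reached about 11–12 N. That is slightly over the 10 N at which the vessel starts to rock. On one of those touches the tool read about 8 N upwards, so the finger may have pressed down on the rim's side for a moment. It was alongside the rim, not on the cap's top.

**Last checks:**
- **Angle:** The wrist camera puts the red line 0.01–0.04 rad past the black one.
- **Second meeting:** The tracked rotation (about 12.6 rad) shows this is the second time the lines meet. The cap height readings rose by roughly 6 mm, which agrees but is only good to about 4 mm.
- **Vessel and bystanders:** The vessel is still seated in its holder. The liner cup, case, timer and spanner read within about 4 mm of where they started, which is the detector's accuracy. In the last top picture the detector missed the liner cup, and the arm covered the case and timer, so those three rest on the side camera.
- **Unexplained:** On the last strokes the finger met the rim about 1–2 mm further out than on the first lap, but the pictures showed no shift of the vessel.

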